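# Clamp the jig carriage and hold a tube post over its weld outline

### The job

In the welding jig, push the carriage by its red tab, away from the robot, fully home to its stop, then swing the red-knobbed lever all the way outwards to lock it. Then pick up the rectangular tube post, carry it above the height of the blue spatter guard without knocking the guard or the things standing about, and hold it upright over the white outline on the carriage, lined up with the outline and hovering about 10 mm above the plate without touching it, so that the welder can check the fit. Finish holding it there, still gripped: do not put it down or let go.

Things in the scene. Friction and masses are not known exactly. Their poses are not given: they have to be found in the camera images.
- jig: Welding jig bolted to the bench: grey base plate 230 x 210 x 12 mm (its x from -110 to 120 mm, y from -110 to 100 mm). Origin at its underside, on the bench; it stands level, turned at most 0.3 rad. Its x axis is the carriage's sliding direction and points away from the robot, y to the left, z up. It carries the carriage, the lever (on its right, -y, side) and the guard (on its left, +y, side).
- carriage (a joint): Travel of the dark steel carriage along the jig's +x, in m: 0 nearest the robot, 0.08 fully home at its stop; starts between 0 and 0.03. The carriage plate is 100 x 100 x 12 mm, its top 30 mm above the bench. It slides with about 3 N of friction and stays where it is left.
- push_tab (a point): Centre of the robot-side face of the carriage's upright red tab: 40 mm wide (jig y), 8 mm thick (jig x), standing from the plate's top, 30 mm, to 70 mm above the bench; this point is 54 mm above the bench and moves with the carriage. Push it along the jig's +x.
- target (a point): Centre of the white rectangular outline, on the top face of the carriage plate, 30 mm above the bench; moves with the carriage, 49 mm further along jig x than push_tab. The outline's inside is 50 mm along the jig's x and 30 mm along the jig's y, as the post's foot. Axes as the jig's.
- lever (a joint): Angle of the clamp lever about its upright hinge, in rad, counter-clockwise seen from above: at 0 (open) it points from the hinge along the jig's -x, towards the robot; at 1.571 (locked, end stop) along the jig's -y, outwards from the carriage. Starts between 0 and 0.35. It turns with about 0.15 N m of friction (about 2 N at the knob) and stays where it is left.
- lever_knob (a point): Middle of the lever's upright red knob, 70 mm from the hinge axis: a cylinder 22 mm across, 40 mm tall, from 42 mm (just above the lever's 16 mm wide arm) to 82 mm above the bench; this point is 64 mm above the bench. It can be pinched from above or pushed.
- lever_hinge (a point): Point on the lever's upright hinge axis, at the knob's mid height, 64 mm above the bench. It does not move.
- guard: Blue sheet-steel spatter guard with a yellow top edge, fixed to the jig between the loose things and the carriage: 180 mm long (along the jig's x), 4 mm thick, 100 mm tall, standing on the jig base. Origin at the middle of its lower edge, 12 mm above the bench; axes as the jig's. Its face is 85 mm to the left (jig +y) of the outline's centre.
- guard_top (a point): Middle of the guard's top edge, 112 mm above the bench.
- post: The post: a bright piece of rectangular steel tube standing upright on the bench, 50 mm (its x) by 30 mm (its y) outside, 3 mm wall, 90 mm tall (its z), about 0.25 to 0.45 kg. Origin at the centre of its lower end. Grip it across the 30 mm. Turned half round it is the same.
- spray_can: Bystander: green-banded can 54 mm across, 100 mm tall, standing. Origin under its centre. Leave it alone.
- pipe_ring: Bystander: copper-coloured pipe offcut 60 mm across, 50 mm tall, standing. Origin under its centre. Leave it alone.
- brush: Bystander: workshop brush 180 mm long lying on the bench at the right. Origin under its middle. Leave it alone.
Not all that is in view belongs to the job. Leave any brown or turquoise look-alike of the post alone.

How it is judged (in metres and radians):
On the way, in this order (a step that is already met when the one before it is completed fails the run):
1. the carriage is pushed home (value of joint carriage above 0.074 m), for 0.2 s.
2. the lever is swung to its locked end, with the carriage still home (value of joint carriage above 0.074 m and value of joint lever above 1.4 rad), for 0.2 s.
3. the post's lower end is above the guard's top edge, near the guard (all of step 2 and z of post in the frame of guard_top above 0 m and horizontal distance between post and guard_top below 0.16 m), for 0.05 s.
At the end, for the whole second after the job is handed in: Carriage home (over 74 mm), lever locked (over 1.4 rad); the post gripped and still (under 20 mm/s), lower end 3 to 20 mm above the plate, within 8 mm of the outline's centre, turned within 0.12 rad of it (either way round), upright within 0.1 rad, touching nothing of the jig (all of step 2 and horizontal distance between post and target below 0.008 m and z of post in the frame of target between 0.003 and 0.02 m and angle between the x axis of post and the x axis of target, either way round below 0.12 rad and angle between post's own z axis and vertical below 0.1 rad and linear speed of post below 0.02 m/s and contact force between post and jig below 0.3 N and contact force between post and the fingers above 2 N); the arm keeps its last pose, push and grip.
It fails at once if the guard is knocked (over 8 N) (contact force between guard and anything else above 8 N).
It fails at once if the spray can is moved more than 30 mm (distance of spray_can from where it was at the start of the episode above 0.03 m).
It fails at once if the pipe offcut is moved more than 30 mm (distance of pipe_ring from where it was at the start of the episode above 0.03 m).
It fails at once if the brush is moved more than 30 mm (distance of brush from where it was at the start of the episode above 0.03 m).
It also fails if it takes over 64 s, if anything falls off the work surface, if the arm or the gripper's body presses on something with over 40 N, if the wrist force passes 120 N, or if a joint passes its speed limit or range.

### The arm

A 6-joint arm with a two-finger parallel gripper is mounted at the origin on the work surface. World frame = base frame: x ahead of the robot, y to its left, z up, the work surface at z = 0. Lengths are in mm, angles in rad, forces in N, time in s.
With the tool pointing down it reaches from about 350 to 775 mm from the base axis. Payload 5.5 kg.
Tool frame: the origin (TCP) lies on the centre line of the jaws, within the pads' length; the fingertips stand 25 mm ahead of it and the grasp point (between the pads) lies 6 mm ahead of it (env.tips_ahead is the distance from the TCP to the fingertips, in mm); z points along the fingers, y is the direction in which the jaws open and shut (so a half turn about z gives the same grasp; the last joint's range is limited). The gripper opens to 85 mm and grips with 20 to 120 N. Pads are 22 mm wide; open, the fingers measure 114 mm over their backs; the gripper's body (76 mm by 85 mm) begins 54 mm behind the grasp point. The pads swing forward as they close: fully open they stand 13 mm farther back than shut.
Start: joints at [-1.486, 0.313, 0.046, 1.304, 0, 1.431], TCP at [128.166, -560.573, 256.323] pointing down, gripper open.
Joint ranges: [-2.76, 2.76], [-0.86, 1.69], [-1.03, 1.26], [-2.2, 2.34], [-1.47, 1.5], [-3.14, 3.14]. Speed limits (rad/s): [2.57, 2.57, 3.14, 3.14, 3.14, 3.14].

### API

Orientations are given as a 3x3 rotation matrix whose columns are the frame's x, y, z axes.
In Python, from station import env, eoat, eyes gives the robot as it stands. The module is installed in compiled form; this text tells all that it offers. Calls block until the motion is done:
- env.goto(position, orientation): joint-space move of the TCP to a pose.
- env.movel(position, rot=None, feed=150): straight line of the TCP; rot=None keeps the orientation; feed is the mean speed in mm/s.
- env.goto_joints(angles): joint-space move.
- eoat.command_gripper(opening, f_grip=None): opening from 0.0 (shut) to 1.0 (fully open); f_grip is the grip in N (None keeps the last); returns when the fingers have stopped.
- env.pause(seconds).
- env.inverse_kinematics(position, orientation): joint angles nearest the present ones, or None.
- env.observe(): the state.
- eyes.capture(name): name is "scene" or "top" or "wrist"; returns a dict with "frame" (400x640x3 uint8, red, green, blue), "depth" (400x640 float32, mm along the optical axis (not along the pixel's ray), 0 where there is no reading), "intrinsics" (3x3 intrinsics, pixels), "rvec" (rotation vector, rad) and "tvec" (3), from world to camera coordinates, as OpenCV has them; the wrist camera has in their place "hand_eye" (4x4, takes a point from camera to tool coordinates, whose origin is the TCP and whose axes are the flange's). Camera axes: x right, y down, z forward; pixel columns grow to the right and rows downward; lengths in mm; the calibration is good to about 2 mm. The wrist camera is an equidistant fisheye: a pixel r from the principal point sees the ray r / f radians off the axis. A picture is of the moment at which its call begins: read the wrist's pose just before it.
A pose or a line that the arm cannot do raises env.IKError and nothing moves.
- env.job_done(): hands the job in, once; it reports no verdict.
The state is a dict: "t": time; "joints": joint angles; "qvel": joint speeds; "effort": joint torques, N m; "eef_pos": TCP position; "ee_rot": TCP orientation; "wrist_force": force on the tool from outside, world axes, zero at the start; "moment": the same for the moment, N m; "opening": opening from 0.0 (shut) to 1.0 (fully open).
Only numpy, scipy, OpenCV 4.12 (cv2) and the standard library are available. Lean on these libraries where they do the work, as an engineer would, in place of code of your own. Each camera call takes 0.05 s, during which the arm holds its last target.

## Working session

There is one attempt and no reset: what is moved stays moved. The work goes in short steps, each a Python script; the robot and the scene stay as the last script left them, time stands still between calls to the robot, and variables do not carry over. Pictures are saved under pics/ and viewed, and the job is handed in when it is done.

```bash
mkdir -p pics && cat > h.py <<'E'
import numpy as np, cv2
from station import env, eoat, eyes
def cap(n):
    c=eyes.capture(n); return c
def save(n,img,s=1):
    im=cv2.cvtColor(np.ascontiguousarray(img),cv2.COLOR_RGB2BGR)
    if s!=1: im=cv2.resize(im,None,fx=s,fy=s,interpolation=cv2.INTER_CUBIC)
    cv2.imwrite('pics/'+n,im)
def RT(c): return cv2.Rodrigues(np.array(c['rvec'],float))[0],np.array(c['tvec'],float).reshape(3)
def onplane(c,uv,z):
    R,t=RT(c); K=c['intrinsics']; uv=np.atleast_2d(uv).astype(float)
    d=np.c_[uv,np.ones(len(uv))]@np.linalg.inv(K).T@R; o=-R.T@t
    return o+d*((z-o[2])/d[:,2])[:,None]
def cloud(c):
    R,t=RT(c);K=c['intrinsics'];D=c['depth'];v,u=np.mgrid[:D.shape[0],:D.shape[1]]
    p=np.stack([(u-K[0,2])/K[0,0]*D,(v-K[1,2])/K[1,1]*D,D],-1)
    return (p-t)@R
def proj(c,P):
    R,t=RT(c);p=np.atleast_2d(P)@R.T+t;q=p@c['intrinsics'].T;return q[:,:2]/q[:,2:]
def down(a): # tool z down, tool y (jaw) direction at angle a in world
    y=np.array([np.cos(a),np.sin(a),0]);z=np.array([0,0,-1.]);return np.stack([np.cross(y,z),y,z],1)
E
python3 - <<'E'
from h import *
import pickle
o=env.observe();print(o['t'],o['eef_pos'],o['ee_rot'],o['opening'])
C={}
for n in('scene','top'):
    c=cap(n);C[n]=c;save(n+'0.png',c['frame']);R,t=RT(c);print(n,-R.T@t,R[2],c['intrinsics'])
pickle.dump(C,open('c0.pkl','wb'))
E
```

```text
0.0 [ 128.13115439 -560.04394856  255.38693391] [[ 9.74829937e-01  2.22949705e-01 -1.51588168e-04]
 [ 2.22949588e-01 -9.74828141e-01  1.89124242e-03]
 [ 2.73879527e-04 -1.87743625e-03 -9.99998200e-01]] 1.0033812996239904
scene [1472.09415324  -46.9975157   724.80164769] [-0.83708768  0.02819739 -0.54634158] [[504.97424319   0.         321.99175999]
 [  0.         504.97424319 192.31637664]
 [  0.           0.           1.        ]]
top [ 411.91695313   -5.44727388 1103.67674845] [ 0.11256528 -0.03059017 -0.99317335] [[420.74841824   0.         325.3378247 ]
 [  0.         420.74841824 204.12766593]
 [  0.           0.           1.        ]]
```

View pics/scene0.png

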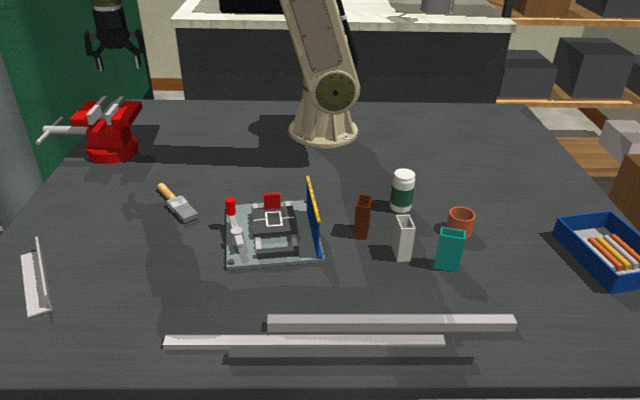

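View pics/top0.png

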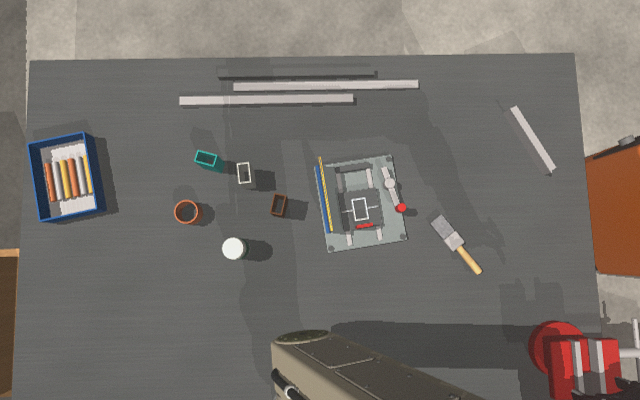

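Scene view: the jig is at about (272,232) with its red tab at (272,200), red knob at (230,206) and guard at (314,215). In the top view the jig is at (362,203) and the knob at (401,208). There are three post-like pieces in the top view: brown (279,205), turquoise (206,158) and bright grey (244,173). The bright grey one fits "bright steel tube". I'll enlarge to confirm.

```bash
python3 - <<'E'
from h import *
import pickle
C=pickle.load(open('c0.pkl','rb'));f=C['top']['frame']
a=cv2.resize(f[140:260,165:425],None,fx=3,fy=3,interpolation=cv2.INTER_CUBIC)
save('crop0.png',a)
E
```

```text
(no output)
```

View pics/crop0.png

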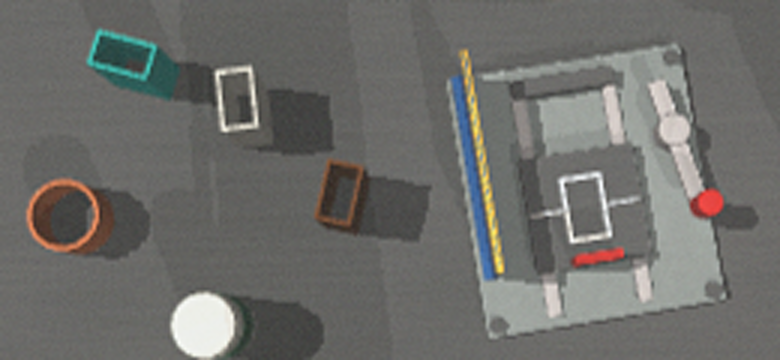

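The crop confirms it: the post is the bright hollow tube at crop (237,99), next to the brown and turquoise look-alikes. The jig is turned slightly clockwise in the image, with the white outline at crop (585,207). Now to measure.

```bash
cat > meas.py <<'E'
from h import *
def comp(m,center,rad):
    n,l,s,ce=cv2.connectedComponentsWithStats(m.astype(np.uint8),connectivity=8)
    out=[(s[i,4],i) for i in range(1,n) if np.hypot(*(ce[i]-center))<rad]
    return l==max(out)[1] if out else None
def rect(c,m,z):
    cs,_=cv2.findContours(m.astype(np.uint8),cv2.RETR_EXTERNAL,cv2.CHAIN_APPROX_NONE)
    k=max(cs,key=cv2.contourArea)[:,0]
    P=onplane(c,k,z)[:,:2]
    (cx,cy),(w,h),a=cv2.minAreaRect(P.astype(np.float32))
    if w<h: a+=90
    return np.array([cx,cy]),sorted((w,h)),np.deg2rad((a+90)%180-90)
E
python3 - <<'E'
from meas import *
import pickle
C=pickle.load(open('c0.pkl','rb'));c=C['top'];f=c['frame'].astype(int);mx=f.max(2);mn=f.min(2)
hsv=cv2.cvtColor(c['frame'],cv2.COLOR_RGB2HSV)
P=cloud(c)
w=(mn>165)
for nm,ce,z in(('post',(244,173),90),('outline',(360,209),30)):
    m=comp(w,ce,12);print(nm,m.sum(),rect(c,m,z), 'depth z',np.median(P[m][:,2]))
red=(((hsv[...,0]<6)|(hsv[...,0]>174))&(hsv[...,1]>190)&(hsv[...,2]>120))
m=comp(red,(401,208),8);vu=np.argwhere(m);print('knob',m.sum(),onplane(c,vu.mean(0)[::-1],80),P[m].mean(0))
m=comp(red,(365,226),8);vu=np.argwhere(m);print('tab',m.sum(),rect(c,m,70),P[m].mean(0))
yel=(hsv[...,0]>18)&(hsv[...,0]<32)&(hsv[...,1]>120)&(hsv[...,2]>120)
m=comp(yel,(325,195),15);print('guardtop',m.sum(),rect(c,m,112))
base=onplane(c,np.array([[165+680/3,140+45/3],[165+727/3,140+298/3],[165+492/3,140+337/3]]),12);print('base corners',base)
hb=onplane(c,[165+675/3,140+129/3],50);print('hinge',hb)
s=C['scene'];hs=cv2.cvtColor(s['frame'],cv2.COLOR_RGB2HSV);Q=cloud(s)
red=(((hs[...,0]<6)|(hs[...,0]>174))&(hs[...,1]>190)&(hs[...,2]>100))
for nm,ce in(('knob',(230,206)),('tab',(272,200))):
    m=comp(red,ce,12);vu=np.argwhere(m);print('scene',nm,m.sum(),vu.mean(0)[::-1],Q[m].mean(0),onplane(s,vu.mean(0)[::-1],62 if nm=='knob' else 54))
for nm,ce,z in (('can',(234,248),100),('ring',(187,211),50)):
    print(nm,onplane(c,ce,z))
print('brush',onplane(c,[(445,228),(478,270)],15))
E
```

```text
post 18 (array([599.2444458 , 172.69647217]), [5.838247299194336, 32.35966491699219], np.float64(0.23442690212785383)) depth z 89.70562242574846
outline 119 (array([ 520.69598389, -132.68736267]), [57.2888298034668, 57.823509216308594], np.float64(-1.429420672628575)) depth z 30.016304768747247Traceback (most recent call last):
  File "<stdin>", line 10, in <module>
AttributeError: 'NoneType' object has no attribute 'sum'
```

```bash
python3 - <<'E'
from meas import *
import pickle
C=pickle.load(open('c0.pkl','rb'));c=C['top'];f=c['frame'].astype(int)
hsv=cv2.cvtColor(c['frame'],cv2.COLOR_RGB2HSV)
print(f[208,401],f[226,365],f[195,325])
P=cloud(c);R,t=RT(c)
def near(ce,r):
    v,u=np.mgrid[:400,:640];return np.hypot(u-ce[0],v-ce[1])<r
m=near((244,173),17)&(f.min(2)>125)
print('post',m.sum(),rect(c,comp(m,(244,173),8),90))
m=near((244,173),17)&(P[...,2]>75)&(P[...,2]<100)
print('post depth',m.sum(),rect(c,m,90))
# outline: inside hole
m=(f.min(2)>140)&near((360,209),25)
cs,h=cv2.findContours(m.astype(np.uint8),cv2.RETR_CCOMP,cv2.CHAIN_APPROX_NONE)
for k,hh in zip(cs,h[0]):
    if hh[3]>=0 and len(k)>15:
        p=onplane(c,k[:,0],30)[:,:2].astype(np.float32);print('outline hole',cv2.minAreaRect(p))
red=(f[...,0]>110)&(f[...,1]<70)&(f[...,2]<70)
for nm,ce,z in(('knob',(401,208),82),('tab',(365,226),70)):
    m=comp(red,ce,10);vu=np.argwhere(m);print(nm,m.sum(),rect(c,m,z),np.median(P[m],0),onplane(c,vu.mean(0)[::-1],z))
yel=(f[...,0]>140)&(f[...,0]-f[...,2]>60)&near((325,195),50)
vu=np.argwhere(yel);g=onplane(c,vu[:,::-1],112);print('guard',yel.sum(),rect(c,yel,112),cv2.fitLine(g[:,:2].astype(np.float32),2,0,.1,.1).ravel())
print('base corners',onplane(c,np.array([[165+680/3,140+45/3],[165+727/3,140+298/3],[165+492/3,140+337/3]]),12))
print('hinge',onplane(c,[165+675/3,140+129/3],50))
s=C['scene'];sf=s['frame'].astype(int);Q=cloud(s)
red=(sf[...,0]>110)&(sf[...,1]<70)&(sf[...,2]<70)
for nm,ce in(('knob',(230,206)),('tab',(272,200))):
    m=comp(red,ce,14);vu=np.argwhere(m);print('scene',nm,m.sum(),vu.mean(0)[::-1],np.median(Q[m],0))
for nm,ce,z in (('can',(234,248),100),('ring',(187,211),50),('brown',(279,205),90)):
    print(nm,onplane(c,ce,z))
print('brush',onplane(c,[(445,228),(478,270)],15))
E
```

```text
[233  71  68] [195  70  65] [213 194 112]
post 114 (array([609.51171875, 160.68504333]), [31.10688018798828, 51.89543533325195], np.float64(0.09829159997275146))
post depth 129 (array([607.35577393, 159.2177887 ]), [31.72237205505371, 52.16512680053711], np.float64(0.1038360184014306))
outline hole ((519.3448486328125, -126.11376953125), (52.202091217041016, 32.77198028564453), 7.9657979011535645)
knob 44 (array([ 514.21429443, -220.56872559]), [20.6905460357666, 22.96086883544922], np.float64(-0.8229195065746019)) [ 514.53293556 -219.41248334   77.86511198] [[ 514.1767721  -219.55236961   82.        ]]
tab 31 (array([ 473.06210327, -131.02310181]), [6.070154190063477, 39.89393615722656], np.float64(-1.4326993984374907)) [ 472.59841801 -128.64119683   69.66142645] [[ 472.50663988 -129.25720201   70.        ]]
guard 210 (array([550.69580078, -36.3649025 ]), [7.0482940673828125, 178.34999084472656], np.float64(0.13626369148677941)) [ 9.1414189e-01  4.0539435e-01  5.3301178e+02 -5.0018887e+01]
base corners [[ 662.72583271 -219.16265366   12.        ]
 [ 438.20420665 -249.84030542   12.        ]
 [ 410.31526227  -45.02218166   12.        ]]
hinge [[ 581.39593538 -204.12036631   50.        ]]
scene knob 151 [230.11258278 205.43708609] [ 524.56969141 -224.1603368    67.18890035]
scene tab 250 [271.508 200.   ] [ 478.82253721 -133.39192257   52.62396418]
can [[426.86684253 182.08159173 100.        ]]
ring [[522.64994105 307.63087444  50.        ]]
brown [[527.46200078  75.43516816  90.        ]]
brush [[ 464.90292676 -349.45100873   15.        ]
 [ 354.19262635 -428.87759947   15.        ]]
```

```bash
cat >> h.py <<'E'
TH=0.137
ux=np.array([np.cos(TH),np.sin(TH)]);uy=np.array([-ux[1],ux[0]])
OUT0=np.array([519.3,-126.1]); HINGE=np.array([581.4,-204.1])
def st():
    o=env.observe();print('t %.1f'%o['t'],np.round(o['eef_pos'],1),'F',np.round(o['wrist_force'],1),'op %.2f'%o['opening']);return o
E
python3 - <<'E'
from h import *
Rr=down(TH-np.pi/2)
tab=OUT0-49*ux
s=tab-45*ux
print(env.inverse_kinematics([*s,250],Rr),env.inverse_kinematics([*s,70],Rr))
eoat.command_gripper(0.0,30)
env.goto([*s,250],Rr);env.movel([*s,70],Rr,feed=200);st()
save('w1.png',cap('wrist')['frame']);save('top1.png',cap('top')['frame'][140:280,280:440],4)
E
```

```text
[-0.49457266  0.07060301 -0.27078727  1.22940605  0.          2.51002   ] [-0.49457266  0.22258662 -0.57185337  0.77635634  0.          2.51002   ]
t 3.8 [ 426.8 -139.5   70.7] F [0.4 0.4 1.1] op -0.00
```

View pics/w1.png

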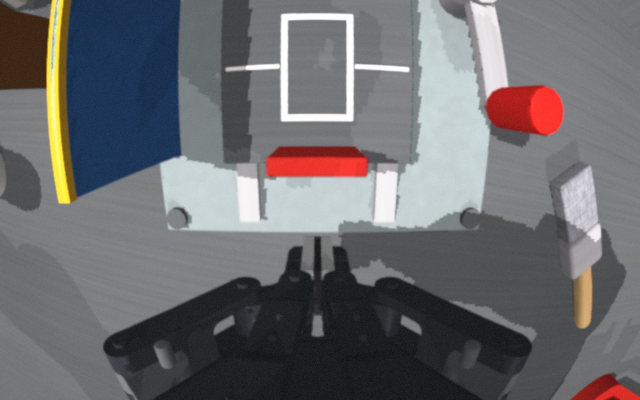

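View pics/top1.png

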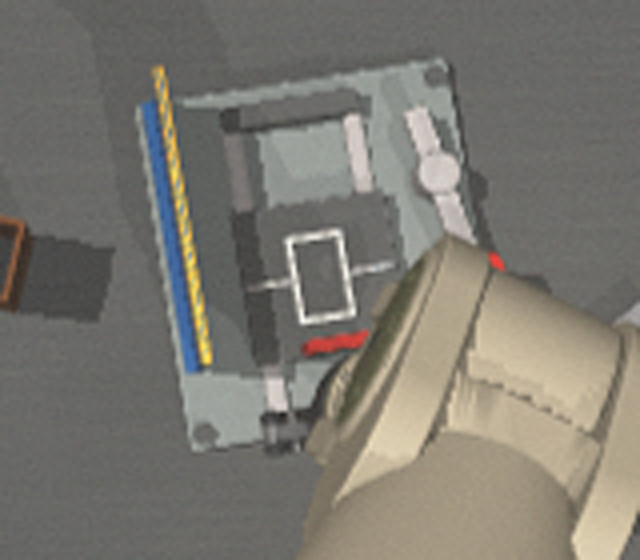

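The wrist view shows the tab centred ahead of the shut fingers, tab at (317,162) and fingers at (318,240). Pushing now, watching the force.

```bash
python3 - <<'E'
from h import *
tab=OUT0-49*ux; s=tab-45*ux
env.movel([*(s+30*ux),70],feed=120)
d=30;L=[]
while d<130:
    d+=4 if d<80 else 2
    env.movel([*(s+d*ux),70],feed=60)
    o=env.observe();F=-np.array(o['wrist_force'])[:2]@ux;a=(np.array(o['eef_pos'])[:2]-s)@ux;L.append((d,round(a,1),round(F,1)))
    if F>16:break
print(L);st()
save('w2.png',cap('wrist')['frame'])
E
```

```text
[(34, np.float64(33.7), np.float64(0.6)), (38, np.float64(37.6), np.float64(0.6)), (42, np.float64(42.0), np.float64(1.5)), (46, np.float64(46.3), np.float64(1.4)), (50, np.float64(50.4), np.float64(1.4)), (54, np.float64(54.5), np.float64(0.4)), (58, np.float64(58.5), np.float64(-0.2)), (62, np.float64(62.4), np.float64(0.4)), (66, np.float64(66.4), np.float64(-0.1)), (70, np.float64(70.4), np.float64(0.8)), (74, np.float64(74.4), np.float64(0.6)), (78, np.float64(78.4), np.float64(0.6)), (82, np.float64(82.4), np.float64(0.9)), (84, np.float64(84.1), np.float64(1.8)), (86, np.float64(86.1), np.float64(1.3)), (88, np.float64(87.3), np.float64(5.0)), (90, np.float64(87.4), np.float64(11.5)), (92, np.float64(87.4), np.float64(17.2))]
t 8.8 [ 512.8 -126.8   69.8] F [-16.7  -4.9  11. ] op -0.00
```

View pics/w2.png

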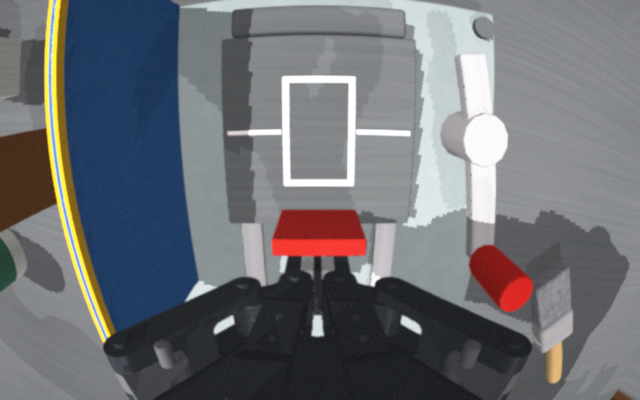

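Hard stop felt (17 N, no more motion), and the carriage meets the stop bar at (318,38). Now the lever.

```bash
python3 - <<'E'
from h import *
p=np.array(env.observe()['eef_pos'])[:2]
env.movel([*(p-25*ux),70],feed=150);env.movel([*(p-25*ux),170],feed=250)
K=np.array([514.2,-220.0]);v=K-HINGE
ph=np.arctan2(v[1],v[0])  # world angle of arm
print('lever',(ph-(TH-np.pi))%(2*np.pi),np.hypot(*v))
# tangent (ccw) angle
for dphi in (0,.5,1.0,1.5,1.6):
    a=ph+dphi;k=HINGE+70*np.array([np.cos(a),np.sin(a)])
    for off in(np.pi/2,-np.pi/2):
        q=env.inverse_kinematics([*k,72],down(a+off));print(dphi,off,None if q is None else np.round(q,2))
eoat.command_gripper(0.45)
off=np.pi/2
env.goto([*K,170],down(ph+off));st()
c=cap('wrist');save('w3.png',c['frame'])
E
```

```text
lever 0.0953344476490523 69.0554125322555
0 1.5707963267948966 [-0.55  0.4  -0.3   0.87  0.    2.36]
0 -1.5707963267948966 [-0.55  0.4  -0.3   0.87  0.   -0.78]
0.5 1.5707963267948966 [-0.58  0.45 -0.22  0.9   0.    1.83]
0.5 -1.5707963267948966 [-0.58  0.45 -0.22  0.9   0.   -1.31]
1.0 1.5707963267948966 [-0.58  0.51 -0.13  0.94  0.    1.33]
1.0 -1.5707963267948966 [-0.58  0.51 -0.13  0.94  0.   -1.81]
1.5 1.5707963267948966 [-0.55  0.56 -0.03  0.98  0.    0.85]
1.5 -1.5707963267948966 [-0.55  0.56 -0.03  0.98  0.   -2.29]
1.6 1.5707963267948966 [-0.55  0.57 -0.01  0.98  0.    0.76]
1.6 -1.5707963267948966 [-0.55  0.57 -0.01  0.98  0.   -2.38]
t 10.7 [ 514.  -220.9  169.5] F [-0.4  1.3 -0.6] op 0.45
```

View pics/w3.png

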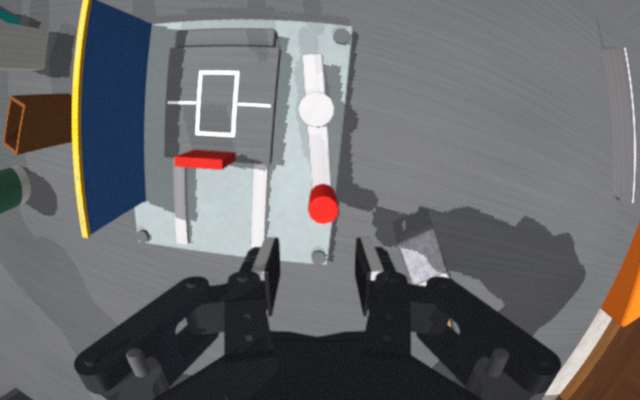

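The knob is at (323,204), laterally about midway between the pads (262 and 373). I'll check its position by ray, then descend and swing.

```bash
cat >> h.py <<'E'
def wray(c,o,uv,z):
    K=c['intrinsics'];H=np.array(c['hand_eye']);R=np.array(o['ee_rot']);p=np.array(o['eef_pos'])
    uv=np.atleast_2d(uv).astype(float)
    x=(uv-[K[0,2],K[1,2]])/[K[0,0],K[1,1]];r=np.linalg.norm(x,axis=1)
    d=np.c_[x/np.maximum(r,1e-9)[:,None]*np.sin(r)[:,None],np.cos(r)]
    d=d@H[:3,:3].T@R.T; oo=p+R@H[:3,3]
    return oo+d*((z-oo[2])/d[:,2])[:,None]
E
python3 - <<'E'
from meas import *
o=st();c=cap('wrist')
print('knob top',wray(c,o,(323,198),82),'hinge',wray(c,o,(316,108),60),'outline',wray(c,o,(217,104),30))
P=np.array([514.2,-220.0])
k=wray(c,o,(323,198),82)[0,:2]
if np.hypot(*(k-P))<7:
    K=(k+P)/2
    env.movel([*K,72],feed=150);st();save('w4.png',cap('wrist')['frame'])
E
```

```text
t 10.7 [ 513.7 -219.9  169.5] F [-0.6 -0.   0.7] op 0.45
knob top [[ 524.61214543 -220.48811609   82.        ]] hinge [[ 583.3537352  -201.62943704   60.        ]] outline [[ 570.18960855 -118.32989723   30.        ]]
```

```bash
python3 - <<'E'
from meas import *
o=env.observe();c=cap('wrist');H=np.array(c['hand_eye']);print(np.round(H,3),np.round(np.array(o['eef_pos'])+np.array(o['ee_rot'])@H[:3,3],1),c['intrinsics'])
save('w3c.png',c['frame'][80:240,240:400],4)
D=c['depth'];print(D[190:222:4,323])
t=cap('top');save('t3c.png',t['frame'][140:260,300:440],5)
E
```

```text
[[  -0.      -0.96    -0.28    70.626]
 [   1.      -0.       0.      -0.95 ]
 [  -0.      -0.28     0.96  -118.083]
 [   0.       0.       0.       1.   ]] [ 582.3 -202.2  287.7] [[309.70691629   0.         317.1292001 ]
 [  0.         309.70691629 197.73517207]
 [  0.           0.           1.        ]]
[228.0719  219.78166 213.70688 215.21843 214.90356 216.24786 217.74852
 218.83716]
```

View pics/w3c.png

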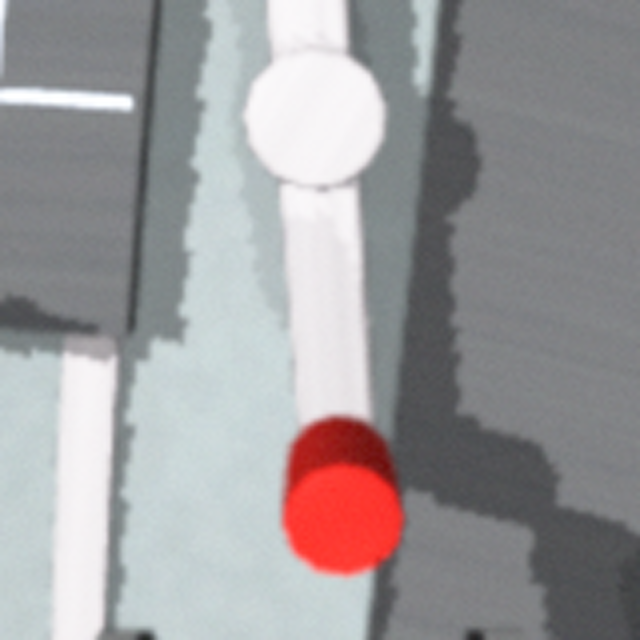

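View pics/t3c.png

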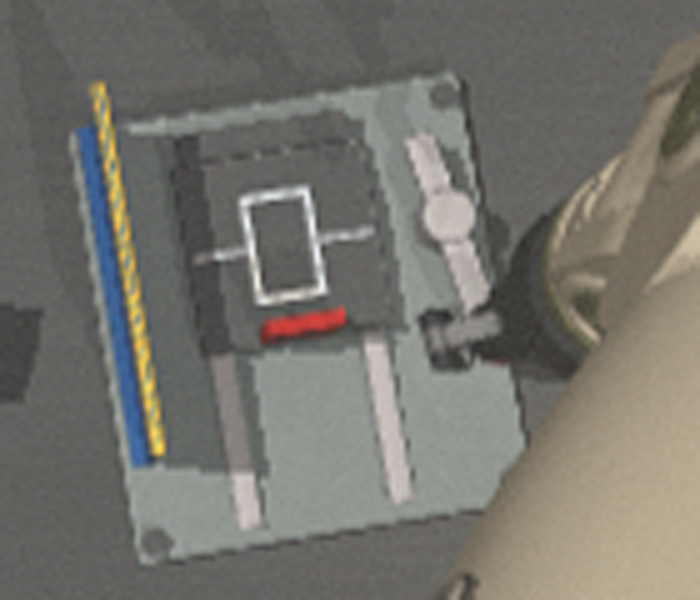

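The earlier pixel hit the knob's shaded side. Its bright top is at (326,210). Rechecking, then moving.

```bash
python3 - <<'E'
from meas import *
o=env.observe();c=cap('wrist')
k=wray(c,o,(325.75,209.5),82)[0,:2];h=wray(c,o,(318.75,109.5),55)[0,:2];print(k,h)
P=np.array([514.2,-220.0])
if np.hypot(*(k-P))<6:
    env.movel([*((k+P)/2),72],feed=150);st();save('w4.png',cap('wrist')['frame'])
E
```

```text
[ 516.88082984 -223.39065045] [ 582.81993452 -202.74796762]
t 11.7 [ 516.1 -221.8   72.7] F [ 0.2 -1.3  0.7] op 0.45
```

View pics/w4.png

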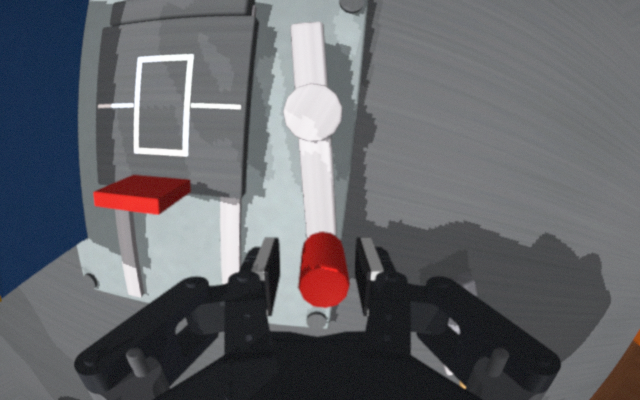

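The knob at (324,270) sits between the pads (262 and 372). Sweeping the lever outwards.

```bash
python3 - <<'E'
from h import *
Hh=np.array([582.1,-203.4]);p=np.array(env.observe()['eef_pos'])[:2];v=p-Hh
ph=np.arctan2(v[1],v[0]);r=70.;l0=(ph-(TH-np.pi))%(2*np.pi);print(l0,np.hypot(*v))
l=l0;L=[]
while l<1.80:
    l+=0.15 if l<1.45 else 0.04
    a=TH-np.pi+l
    env.movel([*(Hh+r*np.array([np.cos(a),np.sin(a)])),72],down(a+np.pi/2),feed=90)
    o=env.observe();tg=np.array([-np.sin(a),np.cos(a)]);F=-np.array(o['wrist_force'])[:2]@tg
    L.append((round(l,2),round(float(F),1)))
    if F>18:break
print(L);st();save('w5.png',cap('wrist')['frame'])
E
```

```text
0.1393226953995832 68.36430704879291
[(np.float64(0.29), 0.5), (np.float64(0.44), 0.2), (np.float64(0.59), -0.7), (np.float64(0.74), -0.7), (np.float64(0.89), -0.5), (np.float64(1.04), -0.1), (np.float64(1.19), -0.1), (np.float64(1.34), 0.5), (np.float64(1.49), -0.4), (np.float64(1.53), 1.6), (np.float64(1.57), 1.8), (np.float64(1.61), 1.7), (np.float64(1.65), 1.5), (np.float64(1.69), 1.5), (np.float64(1.73), 6.3), (np.float64(1.77), 13.6), (np.float64(1.81), 20.6)]
t 16.5 [ 601.  -269.1   71.6] F [-20.8  -3.6  10.1] op 0.45
```

View pics/w5.png

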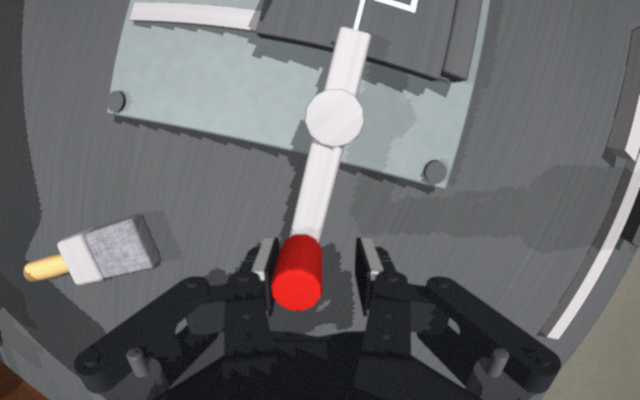

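The lever is against its end stop (20 N). Backing off, lifting, and moving over the post at (244,173) in the first top view.

```bash
python3 - <<'E'
from h import *
Hh=np.array([582.1,-203.4]);a=TH-np.pi+1.69
env.movel([*(Hh+70*np.array([np.cos(a),np.sin(a)])),72],down(a+np.pi/2),feed=90);st()
p=env.observe()['eef_pos']
env.movel([p[0],p[1],230],feed=250)
eoat.command_gripper(0.72)
for y in (0.10+np.pi/2,0.10-np.pi/2):
    print(env.inverse_kinematics([608.5,160,230],down(y)))
    print(env.inverse_kinematics([570,-118,120],down(y+.037)))
y=0.10-np.pi/2
env.goto([608.5,160,230],down(y));o=st()
c=cap('wrist');save('w6.png',c['frame'])
t=cap('top');save('t6.png',t['frame'][130:250,290:440],5)
import pickle;pickle.dump((o,c,t),open('c6.pkl','wb'))
E
```

```text
t 16.8 [ 600.3 -271.2   72.3] F [-0.1 -1.   0.3] op 0.45
[0.1296275  0.42776522 0.14887134 1.29190245 0.         0.0296275 ]
[-0.34200715  0.40053612 -0.17157874  0.99868147  0.         -0.47900715]
[ 0.1296275   0.42776522  0.14887134  1.29190245  0.         -3.11196515]
[-0.34200715  0.40053612 -0.17157874  0.99868147  0.          2.6625855 ]
t 21.2 [608.6 159.7 230. ] F [ 0.3 -0.1  0.9] op 0.72
```

View pics/w6.png

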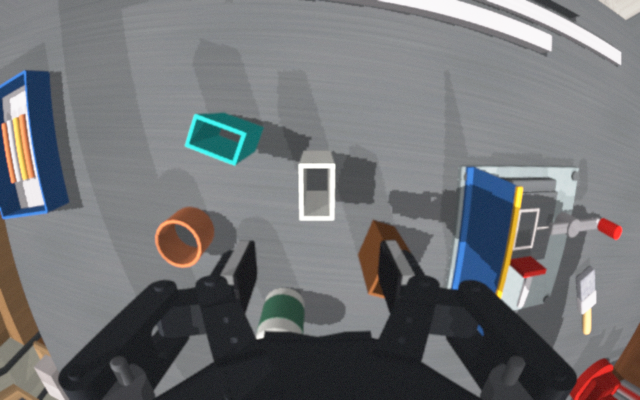

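View pics/t6.png

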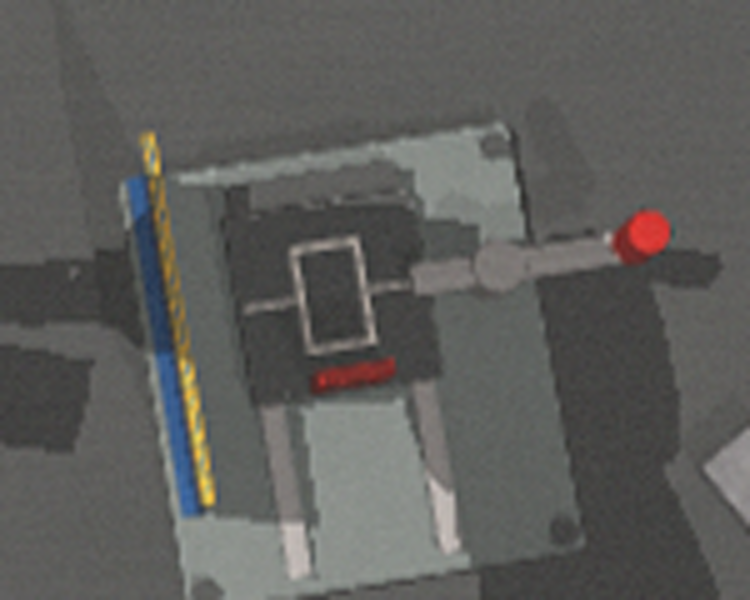

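Carriage home, lever locked outwards. In the top crop the outline is at (335,293) and the knob at (642,232). The bright post is centred in the wrist view at (317,191). The wrist joint ended on the wrong turn for reaching the target (j6 = -3.11), so I'll use the half-turned grasp. Refining post and target positions.

```bash
python3 - <<'E'
from meas import *
import pickle
o,c,t=pickle.load(open('c6.pkl','rb'))
f=t['frame'].astype(int);v,u=np.mgrid[:400,:640]
# outline centre px in crop (335,293)/5
ctr=(290+335/5,130+293/5)
for th in(75,85,95,105,115):
    m=(f.min(2)>th)&(np.hypot(u-ctr[0],v-ctr[1])<13.5)
    cs,h=cv2.findContours(m.astype(np.uint8),cv2.RETR_CCOMP,cv2.CHAIN_APPROX_NONE)
    if h is None: continue
    for k,hh in zip(cs,h[0]):
        if hh[3]>=0 and len(k)>15: print(th,cv2.minAreaRect(onplane(t,k[:,0],30)[:,:2].astype(np.float32)))
w=c['frame'].astype(int)
m=(w.min(2)>150)&(np.hypot(u-317,v-191)<40)
m=comp(m,(317,191),15)
k=max(cv2.findContours(m.astype(np.uint8),cv2.RETR_EXTERNAL,cv2.CHAIN_APPROX_NONE)[0],key=len)[:,0]
print('post',cv2.minAreaRect(wray(c,o,k,90)[:,:2].astype(np.float32)))
# guard top, from the top cam
red=(f[...,0]>90)&(f[...,1]<60)&(f[...,2]<60)
m=comp(red,(290+642/5,130+232/5),8);print('knob',rect(t,m,82))
E
```

```text
75 ((571.6781616210938, -119.0569076538086), (51.935916900634766, 32.081512451171875), 7.418833255767822)
85 ((571.7474365234375, -119.014404296875), (52.396942138671875, 32.6964225769043), 6.09506368637085)
95 ((572.0888061523438, -119.15408325195312), (53.51692581176758, 34.086029052734375), 7.423679828643799)
post ((612.9328002929688, 161.61033630371094), (61.5243034362793, 32.8812141418457), 5.848148822784424)
knob (array([ 589.06890869, -267.81817627]), [20.92822265625, 26.954044342041016], np.float64(-0.8281404341546206))
```

```bash
python3 - <<'E'
from h import *
y=0.10+np.pi/2
q=env.inverse_kinematics([608.5,160.5,230],down(y));print(np.round(q,2))
env.goto_joints(q)
env.movel([608.5,160.5,130],feed=200);st()
c=cap('wrist');save('w7.png',c['frame'])
E
```

```text
[0.13 0.43 0.15 1.29 0.   0.03]
t 24.6 [608.9 160.6 130.7] F [-0.3 -0.3  1.2] op 0.72
```

View pics/w7.png

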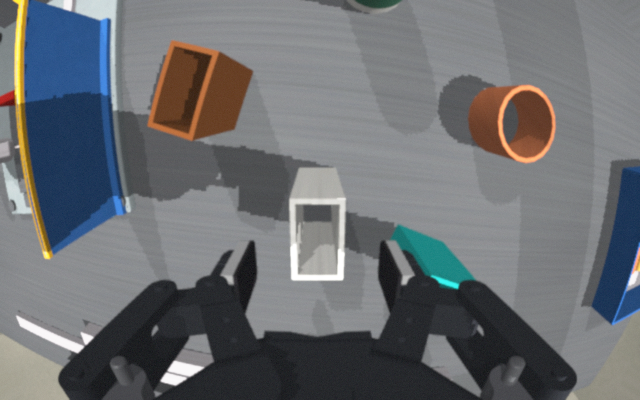

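The post top (318,240) is centred between the pads (240 and 395). The turquoise piece at (430,265) clears the right finger by about 20 mm. Descend, grip, lift.

```bash
python3 - <<'E'
from h import *
env.movel([608.5,160.5,75],feed=120);st()
eoat.command_gripper(0.0,60);st()
env.movel([608.5,160.5,240],feed=180);o=st()
t=cap('top');save('t8.png',t['frame'][100:260,170:420],3)
c=cap('wrist');save('w8.png',c['frame'])
s=cap('scene');save('s8.png',s['frame'][130:290,200:480],2.8)
import pickle;pickle.dump((o,c,t,s),open('c8.pkl','wb'))
E
```

```text
t 25.2 [609.  160.6  75.8] F [ 0.7 -0.1  0. ] op 0.72
t 25.6 [609.5 160.6  76.3] F [-0.5 -0.5  4.9] op 0.34
t 26.7 [607.6 160.4 238.2] F [ 0.2 -0.1 -3.8] op 0.34
```

View pics/w8.png

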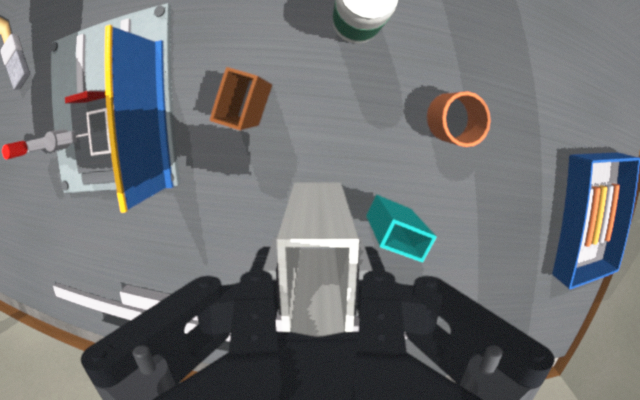

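View pics/s8.png

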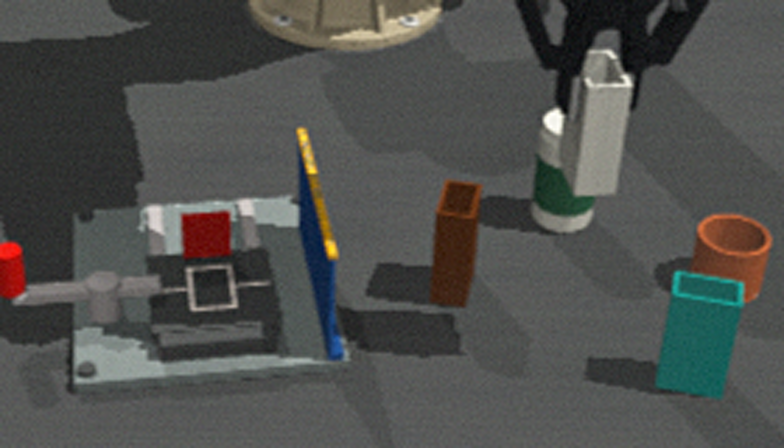

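The post is held upright, rim from (278,240) to (358,330), and nothing else was disturbed. Measuring the post's offset in the hand before carrying.

```bash
python3 - <<'E'
from meas import *
import pickle
o,c,t,s=pickle.load(open('c8.pkl','rb'))
p=np.array(o['eef_pos']);R=np.array(o['ee_rot']);zt=p[2]-76+90
W=wray(c,o,[(278,240),(358,240),(359,331),(276,331)],zt)
print('tool xyz of rim corners',np.round((W-p)@R,1))
print('tilt',np.round(R[:,2],4),'yaw jaw',np.arctan2(R[1,1],R[0,1])-np.pi/2)
# lower edge: tool frame at z=+76 (px far lower corners)
Wb=wray(c,o,[(296,183),(341,183)],p[2]-76);print('bottom far corners',np.round((Wb-p)@R,1))
save('w8c.png',c['frame'][160:350,240:400],4)
f=t['frame'].astype(int);P=cloud(t);q=proj(t,[p[0],p[1],zt])[0];print('tcp px top',q)
b=proj(s,[[p[0],p[1],p[2]-76]])[0];print('post foot centre px scene',b)
sq=s['frame'][int(b[1])-60:int(b[1])+30,int(b[0])-45:int(b[0])+45];save('s8c.png',sq,6);print(int(b[0])-45,int(b[1])-60)
E
```

```text
tool xyz of rim corners [[ 24.5 -13.6 -13.9]
 [ 24.5  15.9 -13.9]
 [-19.3  19.  -14.1]
 [-19.3 -16.9 -14.1]]
tilt [-3.1e-03 -4.0e-04 -1.0e+00] yaw jaw 0.10001513098085546
bottom far corners [[ 24.7 -12.8  76.1]
 [ 24.7  16.2  76.1]]
tcp px top [230.37399868 158.37053837]
post foot centre px scene [408.79652505 192.19736218]
363 132
```

View pics/w8c.png

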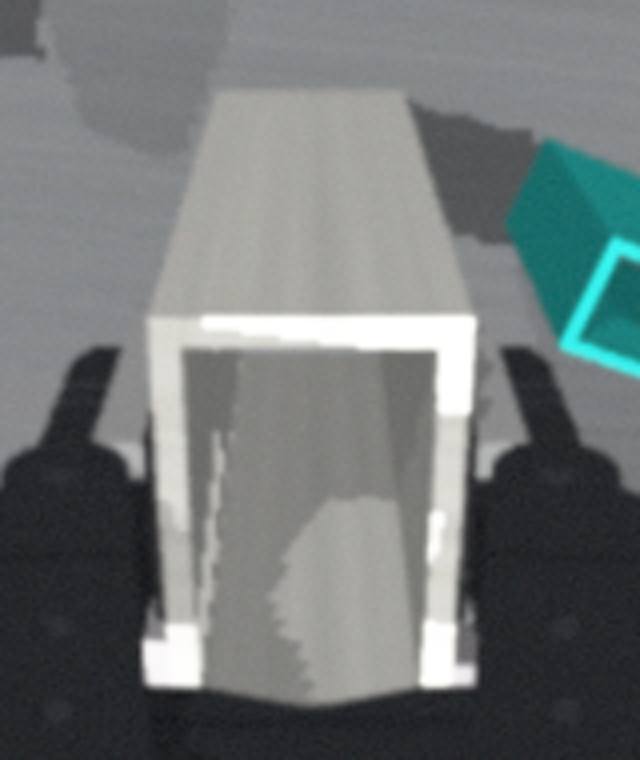

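View pics/s8c.png

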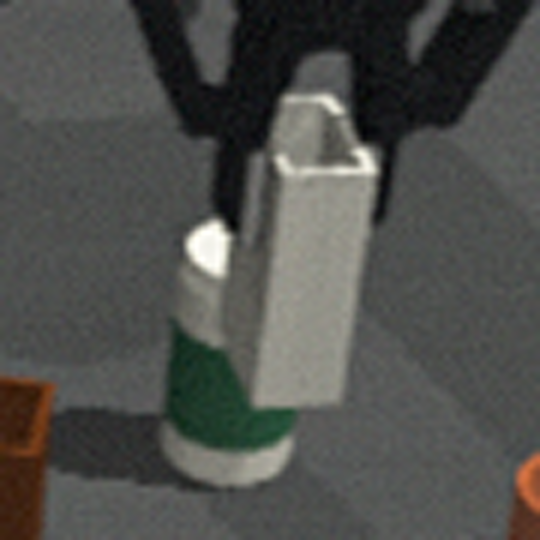

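The far face is at tool x = 24.6 at both top and bottom, so the post is upright and centred (offset about -0.4 mm). Carrying it over the guard.

```bash
python3 - <<'E'
from h import *
R=down(TH+np.pi/2);T=[571.8,-118.7]
env.movel([607,160,243],feed=100)
env.movel([*T,243],R,feed=120);st()
env.movel([*T,160],R,feed=120);env.pause(0.3);o=st()
c=cap('wrist');save('w9.png',c['frame']);t=cap('top');s=cap('scene')
save('s9.png',s['frame'][150:280,200:350],4.5)
import pickle;pickle.dump((o,c,t,s),open('c9.pkl','wb'))
E
```

```text
t 29.6 [ 571.9 -118.2  243. ] F [ 0.7  0.4 -3.8] op 0.34
t 30.7 [ 572.2 -118.8  160.7] F [ 0.1 -0.1 -4.1] op 0.35
```

View pics/w9.png

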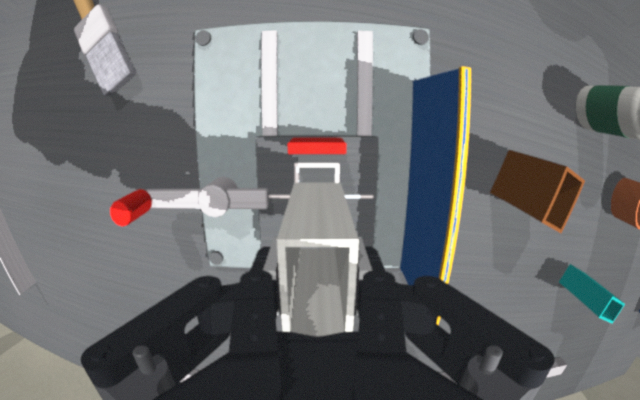

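View pics/s9.png

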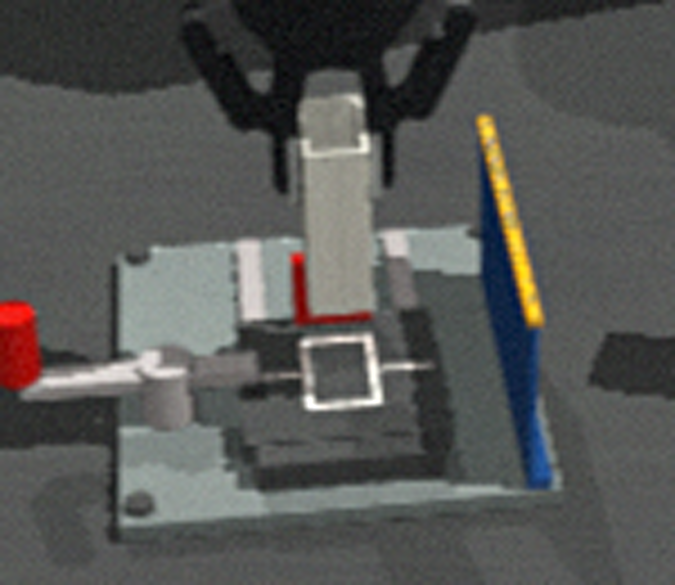

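```bash
python3 - <<'E'
from meas import *
import pickle
o,c,t,s=pickle.load(open('c9.pkl','rb'))
save('w9c.png',c['frame'][130:250,250:390],5)
p=np.array(o['eef_pos']);R=np.array(o['ee_rot'])
W=wray(c,o,[(296,163.5),(339.5,163.5),(272,197),(371,197)],30);print(np.round((W-p)@R,1))
W=wray(c,o,[(295.5,183),(340,183)],p[2]-76);print(np.round((W-p)@R,1))
E
```

```text
[[ 28.1 -16.4 130.6]
 [ 28.1  19.  130.6]
 [ -0.3 -37.2 130.7]
 [ -0.2  46.2 130.6]]
[[ 24.7 -13.1  76. ]
 [ 24.7  15.6  76. ]]
```

View pics/w9c.png

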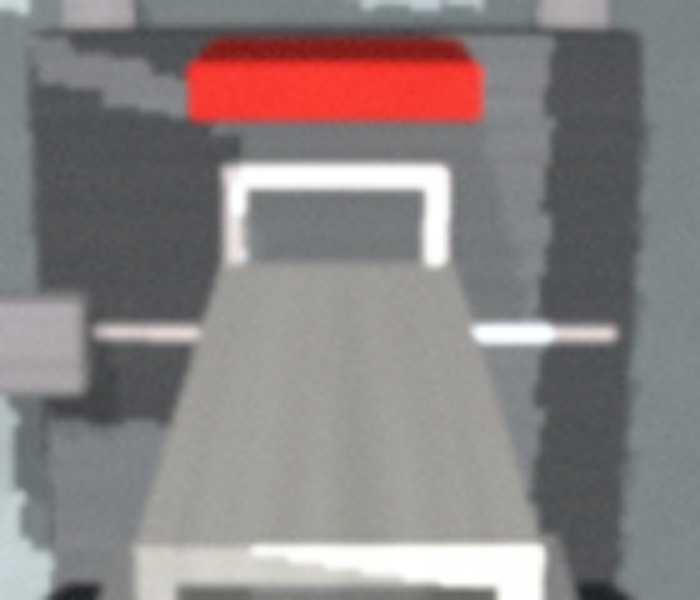

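Relative to the tool, the outline centre is at (about 0, 1.3) and the post foot centre at (-0.3, 1.25), so they line up to within about 0.5 mm and the yaw is parallel. Lowering.

```bash
python3 - <<'E'
from h import *
R=down(TH+np.pi/2);T=[571.8,-118.7]
env.movel([*T,117],R,feed=60);env.pause(0.5);o=st()
c=cap('wrist');save('w10.png',c['frame'][130:250,230:410],4.4);t=cap('top');s=cap('scene')
save('s10.png',s['frame'][150:280,200:350],4.5)
save('t10.png',t['frame'][130:260,150:450],2.6)
print(np.round(o['ee_rot'],4).tolist())
import pickle;pickle.dump((o,c,t,s),open('c10.pkl','wb'))
E
```

```text
t 32.2 [ 571.8 -118.7  117.1] F [-0.4  1.1 -4.2] op 0.34
[[-0.9906, -0.1366, 0.0002], [-0.1366, 0.9906, -0.0], [-0.0002, -0.0001, -1.0]]
```

View pics/w10.png

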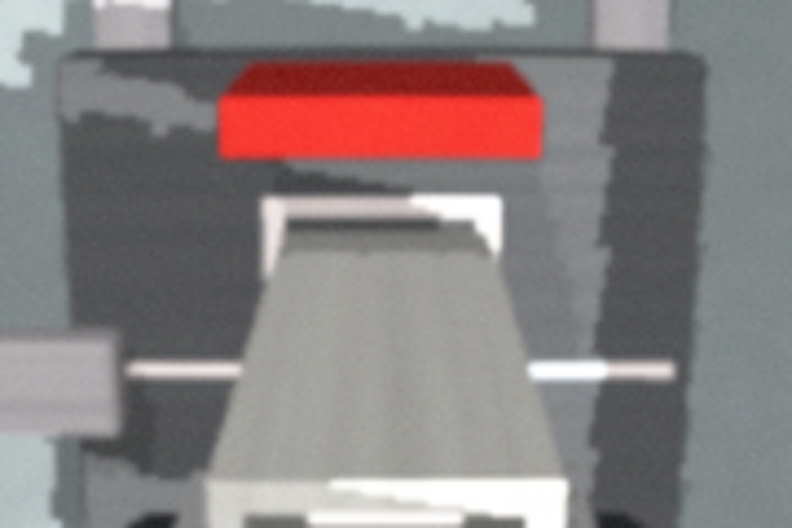

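View pics/s10.png

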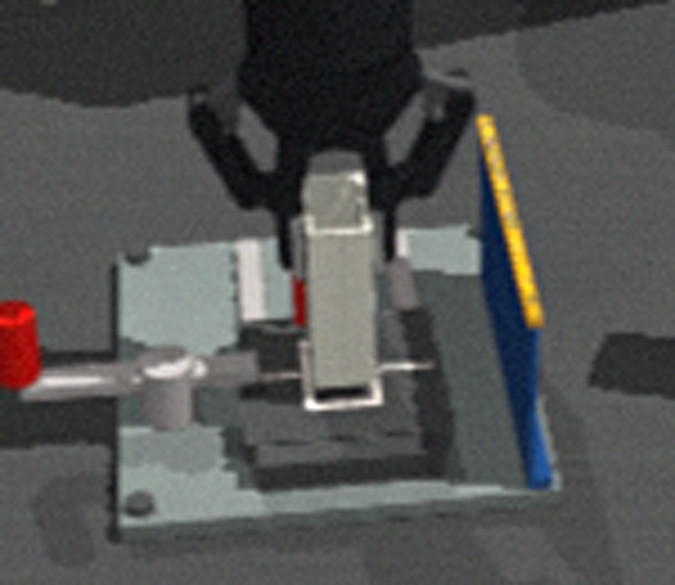

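View pics/t10.png

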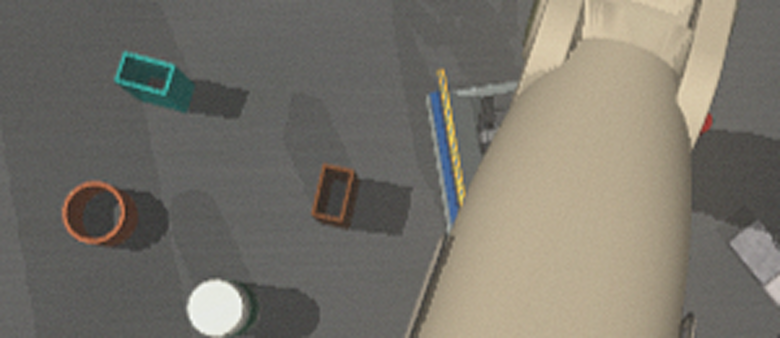

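```bash
python3 - <<'E'
from h import *
import pickle
o,c,t,s=pickle.load(open('c10.pkl','rb'));p=np.array(o['eef_pos']);R=np.array(o['ee_rot'])
ct=p[:2]
for z in(36,41,46):
    fc=[*(ct+25*ux),z];print(z,'scene',(proj(s,fc)[0]-[200,150])*4.5,'wrist foot edge',np.round((wray(c,o,[(230+290/4.4,130+221/4.4),(230+475/4.4,130+221/4.4)],z)-p)@R,1).tolist())
print('plate outline',(proj(s,[[*(ct+25*ux),30],[*(ct+28*ux),30]])-[200,150])*4.5)
print('outline wrist',np.round((wray(c,o,[(230+262/4.4,130+197/4.4),(230+502/4.4,130+197/4.4),(230+125/4.4,130+370/4.4),(230+675/4.4,130+370/4.4)],30)-p)@R,1).tolist())
E
```

```text
36 scene [343.38235764 390.88436226] wrist foot edge [[25.4, -13.2, 81.1], [25.4, 14.6, 81.1]]
41 scene [343.08686749 382.76703225] wrist foot edge [[26.5, -12.8, 76.1], [26.5, 14.2, 76.1]]
46 scene [342.78991211 374.60945124] wrist foot edge [[27.7, -12.5, 71.1], [27.7, 13.9, 71.1]]
plate outline [[343.73502693 400.5724452 ]
 [344.23915606 404.3793151 ]]
outline wrist [[27.8, -17.9, 87.1], [27.8, 19.1, 87.1], [-0.4, -40.9, 87.1], [-0.5, 48.0, 87.1]]
```

The gap reads 7 to 11 mm across the different cues. Raising 1.5 mm to centre it, then handing in.

```bash
python3 - <<'E'
from h import *
env.movel([571.8,-118.7,118.5],down(TH+np.pi/2),feed=20);env.pause(0.6);o=st();print(np.abs(o['qvel']).max())
env.job_done();st()
E
```

```text
t 33.2 [ 571.8 -118.7  118.5] F [ 0.7  1.3 -3.8] op 0.34
0.000937390977309896
the job is handed in; nothing more can be done
the job is handed in; nothing more can be done
```

I completed the sequence and handed the job in at about 33 s of the 64 s allowed. No verdict is reported, so the points below are my own checks.

- **Carriage:** I pushed it by its red tab until it hit the stop. Motion ended at 17 N, and the picture shows it against the stop bar.
- **Lever:** I swung it outwards to its end stop, where the force reached about 20 N. Later pictures show it still locked.
- **Post:** I gripped the bright tube at 60 N, and the brown and turquoise look-alikes were left alone. I carried it over the guard with its lower end about 50 mm above the guard's top edge. The pictures show the guard, can and pipe ring where they were. I did not measure the brush again.
- **Final fit:** The post is held still and upright, aligned with the outline to about 0.5 mm and parallel to it. The tool shows no measurable tilt, and the wrist carries only the post's weight of about 4 N.

**Disagreeing checks:**
- **Hover height:** Before I raised the post a last 1.5 mm, the arm's readings put it 11 mm above the plate and the scene and wrist camera estimates about 6 to 8.5 mm. It now hovers at roughly 8 to 12 mm, inside the 3 to 20 mm band. I took no picture after that raise.
- **Knob position:** One early wrist-camera reading was about 10 mm off because I had picked the wrong pixel. I corrected it before moving.

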